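# Open the stuck fixings jar

### The arm

A 6-joint arm with a two-finger parallel gripper is mounted at the origin on the work surface. World frame = base frame: x ahead of the robot, y to its left, z up, the work surface at z = 0. Lengths are in m, angles in rad, forces in N, time in s.
With the tool pointing down it reaches from about 0.425 to 0.95 m from the base axis. Payload 3.5 kg.
Tool frame: the origin (TCP) lies at the very end of the fingers, on their centre line; the grasp point (between the pads) lies behind it (ctrl.grasp_offset is the z of the grasp point in the tool frame, in m); z points along the fingers, x is the direction in which the jaws open and shut, and the axes are right-handed (so a half turn about z gives the same grasp; the last joint's range is limited). The gripper opens to 85 mm and grips with 20 to 120 N. Pads are 22 mm wide; open, the fingers measure 114 mm over their backs; the gripper's body (76 mm by 85 mm) begins 54 mm behind the grasp point. The pads swing forward as they close: fully open they stand 13 mm farther back than shut.
Start: joints at [-0.15, 0.286, 1.577, -0, 1.279, -0.15], TCP at [0.675, 0, 0.231] pointing down, gripper open.
Joint ranges: [-2.77, 2.77], [-0.9, 2.22], [0.21, 2.48], [-1.53, 4.67], [0.24, 2.81], [-2.84, 2.84]. Speed limits (rad/s): [2.79, 2.79, 3.14, 3.14, 3.14, 3.14].

### API

Orientations are given as a unit quaternion [x, y, z, w].
In Python, from plant import ctrl gives the robot as it stands.
- The arm moves only by the shell command python3 -m jog 'ROWS' [FORCE]. ROWS is JSON, a list of rows, each an object with "grip": the closure, from 0 (fully open) to 1 (shut); "xyz": the shift along the tool's x, y, z in m, a list of three; "dr": the turn, a rotation vector about the tool's x, y, z in rad, a list of three. A call has 1 to 12 rows; each row is the pose to reach, as a shift and turn from the pose commanded when the call began, along the tool's axes at that moment; what a row does not reach only later rows make up. A row lasts 1/12 s, in which the tool goes at most 41.7 mm and 7.16 degrees, less where a joint would pass 70% of its speed; a pose out of reach is approached as far as the arm can. A call with a gripper value outside its range is refused whole. The fingers move at their own pace and stop on an object; FORCE is the grip in N (left out, the last holds). Time passes only in rows, so rows that repeat a pose let the fingers close. It gives the time, the measured TCP pose, the force and the opening at its end, in the units of the state.
- ctrl.get_state(): the state, without advancing time (a new reading comes with each control period).
- ctrl.read_camera(name): name is "scene" or "side" or "wrist"; returns the picture (420x560x3 uint8, red, green, blue); there is no depth.
- ctrl.get_calibration(name): a dict with "mtx" (3x3 intrinsics, pixels), "R" (3x3) and "t" (3): a world point X has camera coordinates R X + t; the wrist camera has in their place "hand_eye" (4x4, takes a point from camera to tool coordinates, whose origin is the TCP and whose axes are the tool frame's). Camera axes: x right, y down, z forward; pixel columns grow to the right and rows downward; lengths in m; the calibration is good to about 2 mm. The wrist camera is an equidistant fisheye: a pixel r from the principal point sees the ray r / f radians off the axis. A picture is of the moment at which its call begins: read the wrist's pose just before it. get_calibration takes no time and is no camera call.
- ctrl.sign_off(): hands the job in, once; it reports no verdict.
The state is a dict: "time": time; "qpos": joint angles; "dq": joint speeds; "joint_efforts": joint torques, N m; "eef_pos": TCP position; "tcp_rot": TCP orientation; "contact_force": force on the tool from outside, world axes, zero at the start; "wrist_torque": the same for the moment, N m; "opening": opening from 0.0 (shut) to 1.0 (fully open).
Only numpy, scipy, OpenCV 4.12 (cv2) and the standard library are available. Lean on these libraries where they do the work, as an engineer would, in place of code of your own. Each camera call takes 0.05 s, during which the arm holds its last target.

### The job

The cap of the square jar standing in the wooden holder is stuck. Break it loose with a short firm anticlockwise twist (seen from above), turn it on gently until it comes free, lift it off without pulling the jar up out of its holder, leaning hard on it or wrenching it against the end of the thread, and set the cap down, open side down, in the shallow wooden tray. Leave the jar standing in its holder and the other things on the bench where they are.

Things in the scene. Friction and masses are not known exactly. Their poses are not given: they have to be found in the camera images.
- holder: Wooden block 112 x 112 mm, 40 mm high (43 with its bolt heads), bolted to the bench, with a square socket (71 mm wide, floor 8 mm above the bench) in which the jar stands loosely. Origin at the centre of its underside, z up, x and y along its sides.
- jar: White square jar, 68 x 68 mm, 80 mm high to its flat shoulder, about 0.7 kg, standing in the holder's socket, whose walls keep it from turning (1.5 mm play all round) but do not hold it down: pulling up with more than its weight of about 7 N lifts it. A round neck 38 mm across rises from the shoulder to 109 mm. Origin at the centre of its underside, z up.
- mouth (a point): Centre of the jar's mouth, on its axis 109 mm above its underside. A springy black rubber seal ring lies there and presses up on the shut cap with about 7 N. As the cap is turned loose it climbs 3 to 4 mm by itself if the hand lets it; a hand kept rigidly at one height feels the seal push up with up to 7 N.
- cap: Black screw cap: upright fluted skirt of 18 narrow flats, 56 mm across (57 over the corners), 28 mm high, 50 g, closed on top, open below. Origin at the centre of its lower rim, z up; at the start the rim is 91 mm above the jar's underside, 11 mm above the shoulder. Loosens anticlockwise seen from above, about the jar's axis. Takes about 1 N m to break loose, so grip firmly (60 N or so).
- cap_top (a point): Centre of the cap's flat top, 28 mm above its lower rim. After some 3 degrees of play the cap is hard to turn for about 12 degrees; then it breaks loose and turns with under 0.2 N m. Where the hidden thread ends differs each time: the cap is free to lift somewhere 29 to 70 degrees from the start; 12 degrees farther a hard stop makes the moment rise steeply. Before it is free it cannot be pulled off.
- tray: Shallow open wooden tray fixed to the bench, 140 x 140 mm outside, 18 mm high, walls and floor 6 mm thick. Origin at the centre of its underside, z up.
- sanding_block: Cork sanding block, 50 x 90 x 32 mm, lying on the bench beyond the work: bystander. Origin at the centre of its underside.
- spatula: Spatula about 200 mm long lying flat on the bench: bystander. Origin under its middle.
- sealer_can: Closed round can, 56 mm across, 80 mm high, standing on the bench: bystander. Origin at the centre of its underside.
There are look-alikes about, which are no part of the job. What is meant by the cap is not blue, pink or red, and is the larger of those in its own colour.

How it is judged:
On the way, in this order (a step that is already met when the one before it is completed fails the run):
1. the cap has been turned loose and has risen a little on the neck, still on the jar (z of cap in the frame of jar between 0.0925 and 0.108 m), for 0.02 s.
2. the cap has been lifted clear of the neck (z of cap in the frame of jar above 0.112 m), for 0.05 s.
3. the cap is lowered into the tray while still held (horizontal distance between cap and tray below 0.05 m and z of cap in the frame of tray below 0.02 m and contact force between the fingers and cap above 0.5 N).
At the end, for the whole second after the job is handed in: The cap lies flat (within 0.08 rad), open side down and at rest on the tray's floor; the jar stands upright (within 0.05 rad) on the floor of its holder's socket (within 3 mm) (horizontal distance between cap and tray below 0.05 m and z of cap in the frame of tray below 0.011 m and angle between cap's own z axis and vertical below 0.08 rad and linear speed of each of cap, jar below 0.02 m/s and z of jar in the frame of holder below 0.011 m and angle between jar's own z axis and vertical below 0.05 rad and horizontal distance between jar and holder below 0.006 m); the robot touches nothing.
It fails at once if the jar is lifted more than 8 mm off the socket floor (z of jar in the frame of holder above 0.016 m).
It fails at once if the jar is wrenched or pressed hard in its holder (contact force over 70 N) (contact force between jar and holder above 70 N).
It fails at once if a bystander is moved more than 20 mm (distance of any of sanding_block, spatula, sealer_can from where it was at the start of the episode above 0.02 m).
It also fails if it takes over 61 s, if anything falls off the work surface, if the arm or the gripper's body presses on something with over 40 N, if the wrist force passes 120 N, or if a joint passes its speed limit or range.

## Working session

There is one attempt and no reset: what is moved stays moved. The work goes in short steps, Python scripts to look and compute and a shell command to move; the robot and the scene stay as the last step left them, time stands still between calls to the robot, and variables do not carry over. Pictures are saved under pics/ and viewed, and the job is handed in when it is done.

```bash
ls; mkdir -p pics; python3 - <<'E'
from plant import ctrl
import cv2
print(ctrl.get_state(), ctrl.grasp_offset)
for n in ["scene","side","wrist"]:
    im=ctrl.read_camera(n); cv2.imwrite(f"pics/{n}0.png",im[:,:,::-1])
    print(n,ctrl.get_calibration(n))
E
```

```text
pics
{'time': 0.0, 'qpos': array([-1.49991346e-01,  2.87176218e-01,  1.57820554e+00, -1.31651214e-05,
        1.27862098e+00, -1.50017765e-01]), 'dq': array([ 0.00127877, -0.00134822, -0.00169244,  0.00087565, -0.00094026,
        0.0001274 ]), 'joint_efforts': array([-1.79628755e-04, -4.05981302e+01, -2.92628127e+01, -1.54224781e-04,
        5.81841552e-03,  3.74769741e-06]), 'eef_pos': array([6.74325045e-01, 1.34258988e-04, 2.29924708e-01]), 'tcp_rot': array([ 9.99999274e-01,  1.51132717e-05, -1.19245213e-03, -1.73854206e-04]), 'contact_force': array([ 0.17076364, -0.473881  ,  0.02604257]), 'wrist_torque': array([ 0.03680075, -0.01930414,  0.0267874 ]), 'opening': 1.0030471666378207} -0.0187
scene {'mtx': array([[441.78162692,   0.        , 282.06604639],
       [  0.        , 441.78162692, 212.57025117],
       [  0.        ,   0.        ,   1.        ]]), 'R': array([[-0.50924112,  0.86059675,  0.00683495],
       [ 0.73241244,  0.43753372, -0.52166681],
       [-0.45193528, -0.26064819, -0.85312193]]), 't': array([ 0.30234414, -0.36549973,  1.34520422])}
side {'mtx': array([[49
[... 171 characters left out ...]
-0.32947126,  0.01572024],
       [-0.24406271, -0.7297847 , -0.63862954],
       [ 0.22188248,  0.59905173, -0.76935375]]), 't': array([-0.5389036 ,  0.18911423,  0.89026862])}
wrist {'mtx': array([[325.1922621 ,   0.        , 281.70990372],
       [  0.        , 325.1922621 , 210.0656047 ],
       [  0.        ,   0.        ,   1.        ]]), 'hand_eye': array([[ 9.99999812e-01, -3.08132589e-04,  5.29255907e-04,
         7.99140317e-05],
       [ 1.54869995e-04,  9.63350925e-01,  2.68244239e-01,
        -6.90995152e-02],
       [-5.92513960e-04, -2.68244107e-01,  9.63350792e-01,
        -1.42529804e-01],
       [ 0.00000000e+00,  0.00000000e+00,  0.00000000e+00,
         1.00000000e+00]])}
```

View pics/scene0.png

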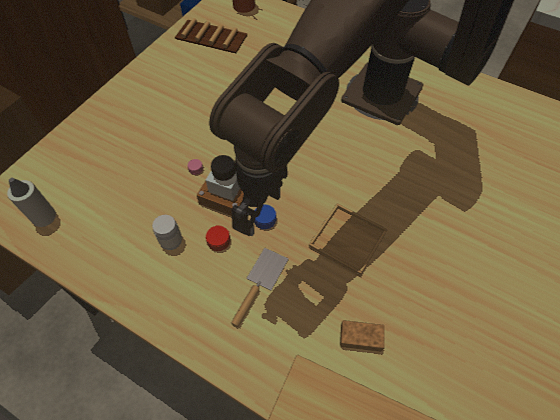

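View pics/side0.png

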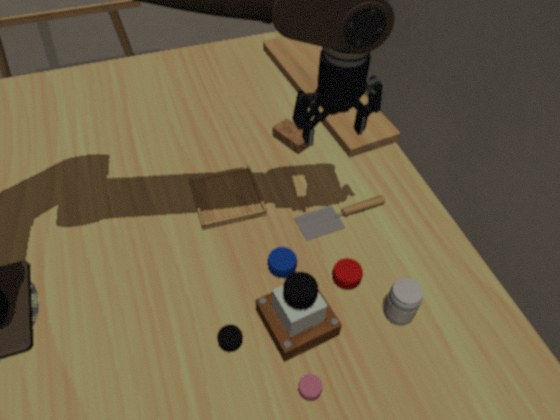

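View pics/wrist0.png

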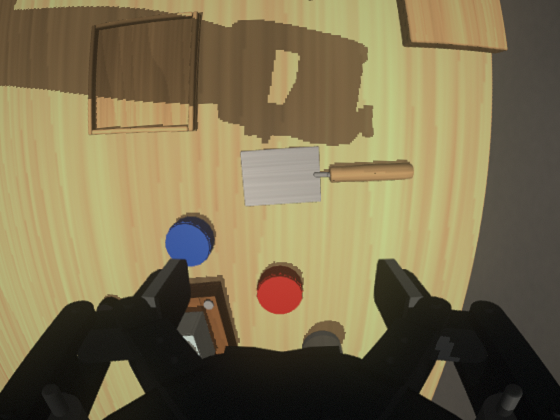

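The side view shows the black cap at about (300,290) on the white jar in its holder (298,322), and a smaller black cap at (230,338). The tray is at (228,197), the blue cap at (283,261), the red cap at (348,273) and the can at (403,301).

```bash
python3 - <<'E'
import cv2
a=cv2.imread("pics/side0.png")[250:370,240:360]; b=cv2.imread("pics/scene0.png")[140:240,180:290]
c=cv2.imread("pics/side0.png")[160:235,180:275]
cv2.imwrite("pics/z_side.png",cv2.convertScaleAbs(cv2.resize(a,None,fx=5,fy=5,interpolation=cv2.INTER_CUBIC),alpha=1.3,beta=15))
cv2.imwrite("pics/z_scene.png",cv2.convertScaleAbs(cv2.resize(b,None,fx=5,fy=5,interpolation=cv2.INTER_CUBIC),alpha=1.3,beta=15))
cv2.imwrite("pics/z_tray.png",cv2.convertScaleAbs(cv2.resize(c,None,fx=6,fy=6,interpolation=cv2.INTER_CUBIC),alpha=1.3,beta=15))
E
```

```text
(no output)
```

View pics/z_side.png

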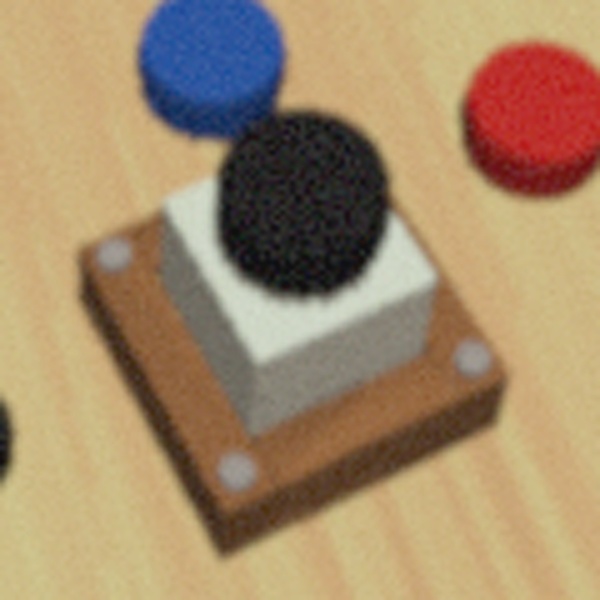

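View pics/z_scene.png

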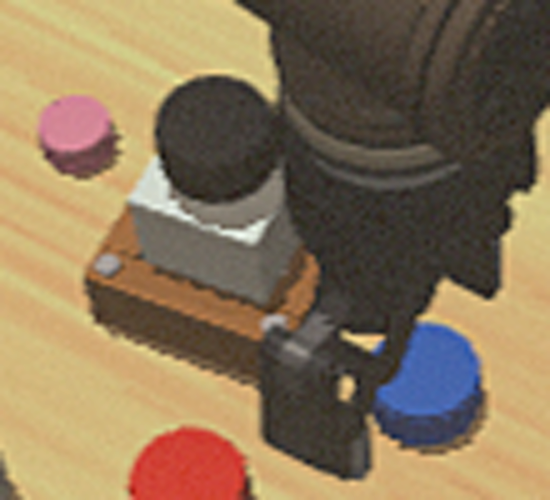

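View pics/z_tray.png

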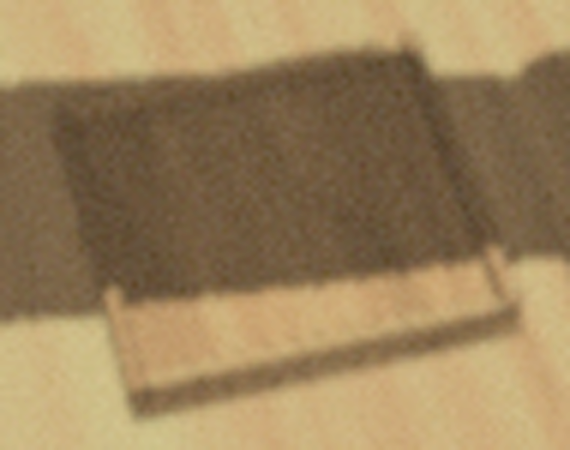

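```bash
cat > h.py <<'E'
from plant import ctrl
import cv2, numpy as np
from scipy.spatial.transform import Rotation as Ro
def plane(n,uv,z):
    c=ctrl.get_calibration(n);uv=np.array(uv,float)
    p=cv2.undistortPoints(uv.reshape(-1,1,2),c["mtx"],None)[:,0]
    C=-c["R"].T@c["t"]; d=np.c_[p,np.ones(len(p))]@c["R"]
    return C+d*((z-C[2])/d[:,2])[:,None]
def wplane(uv,z,pos,q):
    c=ctrl.get_calibration("wrist");uv=np.array(uv,float);m=c["mtx"];H=c["hand_eye"]
    v=(uv-m[:2,2])/m[0,0];th=np.linalg.norm(v,axis=1);
    r=np.c_[v*(np.sin(th)/th)[:,None],np.cos(th)]
    R=Ro.from_quat(q).as_matrix()
    C=R@H[:3,3]+pos; d=r@(R@H[:3,:3]).T
    return C+d*((z-C[2])/d[:,2])[:,None]
E
python3 - <<'E'
from h import *
np.set_printoptions(precision=4,suppress=True)
im=cv2.imread("pics/side0.png")
m=(im.max(2)<75).astype(np.uint8); m[:, :260]=0;m[:,345:]=0;m[:255]=0;m[320:]=0
n,l,s,c=cv2.connectedComponentsWithStats(m);i=1+s[1:,4].argmax();print(s[i],c[i])
x,y,w,h,_=s[i]
print("cap side",plane("side",[[x+(w-1)/2,y+(h-1)/2]],.113))
print("cap scene",plane("scene",[[223.6,167.8]],.113))
S=lambda a:np.array(a)/5+[240,250]-.4
p=plane("side",S([[163,200],[258,362],[437,278]]),.088);print("shoulder",p,(p[0]+p[2])/2)
p=plane("side",S([[78,253],[222,508],[508,380]]),.040);print("holder",p,(p[0]+p[2])/2)
p=plane("side",S([[115,253],[237,468],[472,357]]),.043);print("bolts",p,(p[0]+p[2])/2)
T=lambda a:np.array(a)/6+[180,160]-.4
p=plane("side",T([[52,108],[132,392],[518,303],[410,40]]),.018);print("tray",p,p.mean(0))
st=ctrl.get_state()
p=wplane([[93,26],[91,132],[197,130],[201,14]],.018,st["eef_pos"],st["tcp_rot"]);print("trayw",p,p.mean(0))
# can, blue, red
print(plane("side",[[406,288]],.08),plane("side",[[283,258],[348,270],[230,335]],.015))
E
```

```text
[ 268  263   50   47 1214] [297.4498 287.8105]
cap side [[ 0.5377 -0.1843  0.113 ]]
cap scene [[ 0.5475 -0.1898  0.113 ]]
shoulder [[ 0.5091 -0.1661  0.088 ]
 [ 0.5184 -0.2328  0.088 ]
 [ 0.5853 -0.2232  0.088 ]] [ 0.5472 -0.1947  0.088 ]
holder [[ 0.4835 -0.15    0.04  ]
 [ 0.4992 -0.2561  0.04  ]
 [ 0.6079 -0.2442  0.04  ]] [ 0.5457 -0.1971  0.04  ]
bolts [[ 0.4954 -0.1558  0.043 ]
 [ 0.5082 -0.2457  0.043 ]
 [ 0.5988 -0.2336  0.043 ]] [ 0.5471 -0.1947  0.043 ]
tray [[0.4413 0.2026 0.018 ]
 [0.4369 0.0632 0.018 ]
 [0.5744 0.059  0.018 ]
 [0.5772 0.1948 0.018 ]] [0.5075 0.1299 0.018 ]
trayw [[0.444  0.2037 0.018 ]
 [0.4418 0.0693 0.018 ]
 [0.5808 0.0623 0.018 ]
 [0.5849 0.1961 0.018 ]] [0.5129 0.1328 0.018 ]
[[ 0.73   -0.2325  0.08  ]] [[ 0.5677 -0.0648  0.015 ]
 [ 0.6766 -0.1309  0.015 ]
 [ 0.425  -0.1875  0.015 ]]
```

```bash
python3 -m jog '[{"grip":0,"xyz":[-0.02,0.03,0],"dr":[0,0,0]},{"grip":0,"xyz":[-0.045,0.065,0],"dr":[0,0,0]},{"grip":0,"xyz":[-0.067,0.1,0],"dr":[0,0,0]},{"grip":0,"xyz":[-0.09,0.135,0],"dr":[0,0,0]},{"grip":0,"xyz":[-0.11,0.17,0],"dr":[0,0,0]},{"grip":0,"xyz":[-0.127,0.194,0],"dr":[0,0,0]},{"grip":0,"xyz":[-0.127,0.194,0],"dr":[0,0,0]},{"grip":0,"xyz":[-0.127,0.194,0],"dr":[0,0,0]},{"grip":0,"xyz":[-0.127,0.194,0],"dr":[0,0,0]}]'
python3 - <<'E'
from h import *
st=ctrl.get_state();im=ctrl.read_camera("wrist")[:,:,::-1];cv2.imwrite("pics/w1.png",im)
np.savez("w1.npz",p=st["eef_pos"],q=st["tcp_rot"])
s=ctrl.read_camera("side")[:,:,::-1];cv2.imwrite("pics/s1.png",s)
print(st["eef_pos"],st["tcp_rot"],st["time"])
E
```

```text
time: 0.9
eef_pos: [0.5481, -0.1937, 0.2312]
tcp_rot: [1.0, -0.0, 0.0, -0.0]
contact_force: [0.2, -0.1, -0.1]
opening: 0.999
[ 0.54805599 -0.19368662  0.23118958] [ 9.99999933e-01 -1.91243274e-04  2.97822585e-05 -3.09593068e-04] 0.9
```

View pics/w1.png

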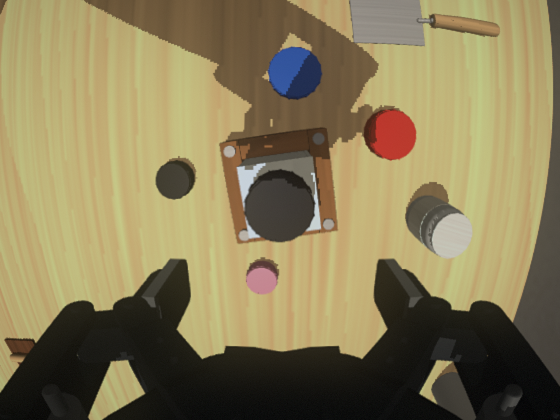

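The wrist view shows the black cap centred near (280,206) on the jar, the holder's four bolts around it, and the small black cap at (175,179).

```bash
python3 - <<'E'
from h import *
np.set_printoptions(precision=4,suppress=True)
d=np.load("w1.npz");im=cv2.imread("pics/w1.png")
m=(im.max(2)<62).astype(np.uint8)
m[:160]=0;m[250:]=0;m[:,:235]=0;m[:,325:]=0
cv2.imwrite("pics/m1.png",np.hstack([cv2.resize(im[150:250,230:330],None,fx=4,fy=4,interpolation=cv2.INTER_CUBIC),cv2.resize(cv2.merge([m*255]*3)[150:250,230:330],None,fx=4,fy=4)]))
n,l,s,c=cv2.connectedComponentsWithStats(cv2.morphologyEx(m,cv2.MORPH_OPEN,np.ones((5,5))));i=1+s[1:,4].argmax();print(s[i],c[i])
x,y,w,h,_=s[i]
print(wplane([c[i],[x+(w-1)/2,y+(h-1)/2]],.127,d["p"],d["q"]))
# bolts
b=np.array([[229,152],[319,138],[328,225],[243,235]])
p=wplane(b,.043,d["p"],d["q"]);print(p,p.mean(0))
print("cap side",plane("side",[[300.2,290.2]],.113))
E
```

```text
[259 170  48  20 480] [284.8854 178.1771]
[[ 0.5507 -0.1678  0.127 ]
 [ 0.5489 -0.1688  0.127 ]]
[[ 0.4943 -0.1548  0.043 ]
 [ 0.5862 -0.1407  0.043 ]
 [ 0.5982 -0.2333  0.043 ]
 [ 0.5063 -0.2446  0.043 ]] [ 0.5462 -0.1933  0.043 ]
cap side [[ 0.5468 -0.1958  0.113 ]]
```

View pics/m1.png

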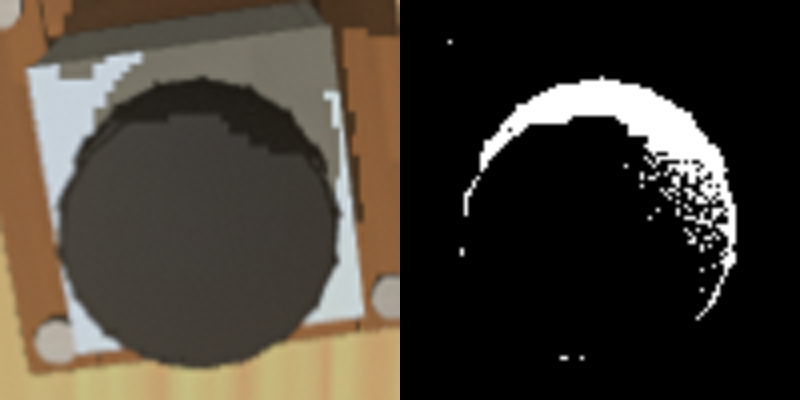

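```bash
python3 - <<'E'
from h import *
d=np.load("w1.npz")
print(wplane([[279.2,206.5],[244.6,206.5],[313.8,206.5],[279.2,241.0]],.127,d["p"],d["q"]))
E
```

```text
[[ 0.54631028 -0.19031475  0.127     ]
 [ 0.5190182  -0.19028279  0.127     ]
 [ 0.57356146 -0.19032473  0.127     ]
 [ 0.54622883 -0.21927276  0.127     ]]
```

```bash
python3 -m jog '[{"grip":0,"xyz":[-0.001,-0.001,0.03],"dr":[0,0,0]},{"grip":0,"xyz":[-0.001,-0.001,0.06],"dr":[0,0,0]},{"grip":0,"xyz":[-0.001,-0.001,0.085],"dr":[0,0,0]},{"grip":0,"xyz":[-0.001,-0.001,0.105],"dr":[0,0,0]},{"grip":0,"xyz":[-0.001,-0.001,0.12],"dr":[0,0,0]},{"grip":0,"xyz":[-0.001,-0.001,0.13],"dr":[0,0,0]},{"grip":0,"xyz":[-0.001,-0.001,0.134],"dr":[0,0,0]},{"grip":0,"xyz":[-0.001,-0.001,0.134],"dr":[0,0,0]},{"grip":0,"xyz":[-0.001,-0.001,0.134],"dr":[0,0,0]}]' 20
python3 - <<'E'
from h import *
cv2.imwrite("pics/w2.png",ctrl.read_camera("wrist")[:,:,::-1]);s=ctrl.read_camera("side")[:,:,::-1]
cv2.imwrite("pics/s2.png",cv2.resize(s[200:380,200:440],None,fx=3,fy=3,interpolation=cv2.INTER_CUBIC))
E
```

```text
time: 1.75
eef_pos: [0.5478, -0.1928, 0.0982]
tcp_rot: [1.0, 0.0, 0.001, 0.0]
contact_force: [-0.2, -0.0, -0.2]
opening: 0.999
```

View pics/w2.png

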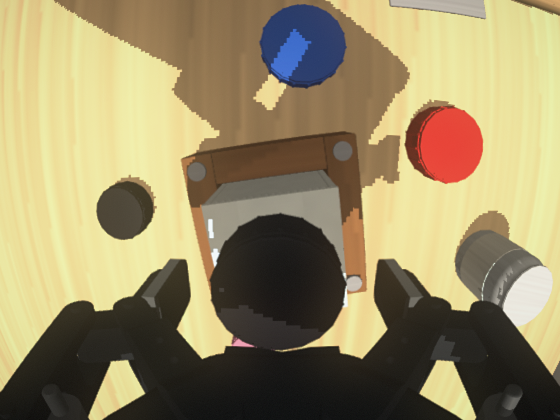

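View pics/s2.png

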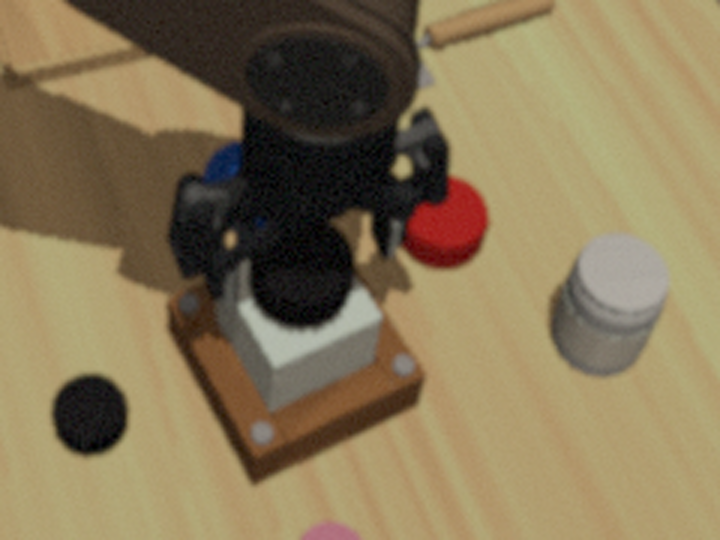

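The cap (columns 211–346) sits between the pads (188 and 375), about 1 mm to the −x side. I'll shift the tool by that and close gently.

```bash
python3 -m jog '[{"grip":0.1,"xyz":[-0.001,0,0],"dr":[0,0,0]},{"grip":0.2,"xyz":[-0.001,0,0],"dr":[0,0,0]},{"grip":0.5,"xyz":[-0.001,0,0],"dr":[0,0,0]},{"grip":0.5,"xyz":[-0.001,0,0],"dr":[0,0,0]},{"grip":0.5,"xyz":[-0.001,0,0],"dr":[0,0,0]},{"grip":0.5,"xyz":[-0.001,0,0],"dr":[0,0,0]},{"grip":0.5,"xyz":[-0.001,0,0],"dr":[0,0,0]}]' 20
python3 -c "
from plant import ctrl
s=ctrl.get_state();print(s['contact_force'],s['wrist_torque'],s['eef_pos'],s['opening'])"
```

```text
time: 2.43
eef_pos: [0.5461, -0.1932, 0.0981]
tcp_rot: [1.0, 0.0, -0.0, 0.0]
contact_force: [-3.3, -0.4, 5.5]
opening: 0.651
[-3.25726107 -0.42418595  5.46390672] [ 0.1049518   0.4321051  -0.00457773] [ 0.54605634 -0.19319407  0.09812856] 0.6505803905942821
```

```bash
python3 -m jog '[{"grip":0.5,"xyz":[-0.0005,0,-0.0005],"dr":[0,0,0]},{"grip":0.5,"xyz":[-0.001,0,-0.001],"dr":[0,0,0]},{"grip":0.5,"xyz":[-0.001,0,-0.001],"dr":[0,0,0]}]' 20
python3 -c "
from plant import ctrl
s=ctrl.get_state();print(s['contact_force'],s['wrist_torque'],s['eef_pos'],s['opening'])"
```

```text
time: 2.68
eef_pos: [0.5457, -0.1932, 0.0983]
tcp_rot: [1.0, -0.0, 0.001, 0.0]
contact_force: [2.0, 0.4, 0.1]
opening: 0.648
[2.03404303 0.36013609 0.11348653] [-0.02139398 -0.32793235 -0.01278961] [ 0.54570989 -0.19319903  0.09832829] 0.6478066684569651
```

```bash
python3 -m jog '[{"grip":0.2,"xyz":[0.0004,0,0],"dr":[0,0,0]},{"grip":0,"xyz":[0.0004,0,0],"dr":[0,0,0]},{"grip":0,"xyz":[0.0004,0,0],"dr":[0,0,0.06]},{"grip":0,"xyz":[0.0004,0,0],"dr":[0,0,0.18]},{"grip":0,"xyz":[0.0004,0,0],"dr":[0,0,0.3]},{"grip":0,"xyz":[0.0004,0,0],"dr":[0,0,0.42]},{"grip":0,"xyz":[0.0004,0,0],"dr":[0,0,0.54]},{"grip":0,"xyz":[0.0004,0,0],"dr":[0,0,0.66]},{"grip":0,"xyz":[0.0004,0,0],"dr":[0,0,0.7]},{"grip":0,"xyz":[0.0004,0,0],"dr":[0,0,0.7]}]' 20
python3 -m jog '[{"grip":0,"xyz":[0,0,0],"dr":[0,0,0.11]},{"grip":0,"xyz":[0,0,0],"dr":[0,0,0.22]},{"grip":0,"xyz":[0,0,0],"dr":[0,0,0.34]},{"grip":0,"xyz":[0,0,0],"dr":[0,0,0.46]},{"grip":0,"xyz":[0,0,0],"dr":[0,0,0.58]},{"grip":0,"xyz":[0,0,0],"dr":[0,0,0.696]},{"grip":0,"xyz":[0,0,0],"dr":[0,0,0.696]},{"grip":0,"xyz":[0,0,0],"dr":[0,0,0.696]},{"grip":0,"xyz":[0,0,0],"dr":[0,0,0.696]}]' 20
python3 - <<'E'
from h import *
s=ctrl.get_state();print(s['contact_force'],s['wrist_torque'],s['eef_pos'],Ro.from_quat(s["tcp_rot"]).as_matrix())
cv2.imwrite("pics/w3.png",ctrl.read_camera("wrist")[:,:,::-1])
E
```

```text
time: 3.52
eef_pos: [0.5449, -0.1927, 0.0978]
tcp_rot: [0.939, -0.343, -0.001, -0.0]
contact_force: [-0.9, 0.0, -0.4]
opening: 0.999
time: 4.27
eef_pos: [0.5452, -0.1929, 0.0981]
tcp_rot: [0.767, -0.642, -0.0, 0.0]
contact_force: [-0.2, -0.8, -1.2]
opening: 1.001
[-0.20890885 -0.83823482 -1.15050158] [ 0.05091928 -0.03778906  0.00662735] [ 0.54523368 -0.19289678  0.0981346 ] [[ 1.76929112e-01 -9.84223503e-01 -4.30973720e-04]
 [-9.84223563e-01 -1.76929205e-01  1.87141125e-04]
 [-2.60440531e-04  3.91063777e-04 -9.99999890e-01]]
```

View pics/w3.png

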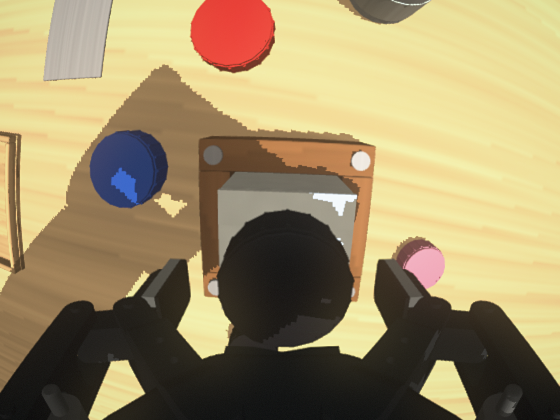

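The cap now spans columns 218–353, about 1.5 mm to tool +x. I'll shift and close gently.

```bash
python3 -m jog '[{"grip":0.1,"xyz":[0.0015,0,0],"dr":[0,0,0]},{"grip":0.2,"xyz":[0.0015,0,0],"dr":[0,0,0]},{"grip":0.5,"xyz":[0.0015,0,0],"dr":[0,0,0]},{"grip":0.5,"xyz":[0.0015,0,0],"dr":[0,0,0]},{"grip":0.5,"xyz":[0.0015,0,0],"dr":[0,0,0]},{"grip":0.5,"xyz":[0.0015,0,0],"dr":[0,0,0]},{"grip":0.5,"xyz":[0.0015,0,0],"dr":[0,0,0]}]' 20
python3 -c "
from plant import ctrl
s=ctrl.get_state();print(s['contact_force'],s['wrist_torque'],s['eef_pos'],s['opening'],s['qpos'])"
```

```text
time: 4.9
eef_pos: [0.5456, -0.1943, 0.0986]
tcp_rot: [0.766, -0.643, -0.0, -0.0]
contact_force: [-0.9, 1.9, 3.3]
opening: 0.651
[-0.94487732  1.8998074   3.31790389] [ 0.29387298  0.18144372 -0.00453713] [ 0.54563824 -0.1943203   0.09857727] 0.6511793382354705 [-5.17294593e-01  2.23612538e-01  1.91317707e+00  1.86640945e-04
  1.00507542e+00  8.78474227e-01]
```

```bash
python3 -m jog '[{"grip":0.6,"xyz":[-0.0003,0,-0.0005],"dr":[0,0,0]},{"grip":0.6,"xyz":[-0.0003,0,-0.0005],"dr":[0,0,0]},{"grip":0.6,"xyz":[-0.0003,0,-0.0005],"dr":[0,0,0]},{"grip":0.6,"xyz":[-0.0003,0,-0.0005],"dr":[0,0,0]}]' 70
python3 -c "
from plant import ctrl
s=ctrl.get_state();print(s['contact_force'],s['wrist_torque'],s['eef_pos'],s['opening'])"
```

```text
time: 5.23
eef_pos: [0.5456, -0.1943, 0.099]
tcp_rot: [0.766, -0.643, 0.0, 0.0]
contact_force: [-2.1, 0.2, 2.5]
opening: 0.634
[-2.08534806  0.15659655  2.53927557] [0.11662724 0.16889297 0.04537746] [ 0.54564594 -0.19430333  0.09895906] 0.6339195923941936
```

```bash
python3 -m jog '[{"grip":0.6,"xyz":[0,0,0],"dr":[0,0,-0.06]},{"grip":0.6,"xyz":[0,0,0],"dr":[0,0,-0.12]},{"grip":0.6,"xyz":[0,0,0],"dr":[0,0,-0.18]}]' 70
python3 -c "
from plant import ctrl
from scipy.spatial.transform import Rotation as R
s=ctrl.get_state();print(s['contact_force'],s['wrist_torque'],s['eef_pos'],s['opening'],R.from_quat(s['tcp_rot']).as_matrix()[:2,0])"
```

```text
time: 5.48
eef_pos: [0.5457, -0.1943, 0.0987]
tcp_rot: [0.82, -0.572, 0.0, -0.0]
contact_force: [-0.7, -1.5, -0.5]
opening: 0.635
[-0.67231454 -1.51504316 -0.5499919 ] [-0.1644706   0.11482528 -0.86777598] [ 0.54570366 -0.19428007  0.09871322] 0.6347198092388961 [ 0.3458837  -0.93827734]
```

```bash
cat > r.py <<'E'
from plant import ctrl
import numpy as np
from scipy.spatial.transform import Rotation as R
s=ctrl.get_state();x=R.from_quat(s['tcp_rot']).as_matrix()[:2,0]
print(s['contact_force'].round(2),s['wrist_torque'].round(3),s['eef_pos'].round(4),round(s['opening'],3),"turn",round(79.8+np.degrees(np.arctan2(x[1],x[0])),2),s["time"])
E
python3 -m jog '[{"grip":0.6,"xyz":[0,0,0],"dr":[0,0,-0.06]},{"grip":0.6,"xyz":[0,0,0],"dr":[0,0,-0.12]}]' 70
python3 r.py
```

```text
time: 5.65
eef_pos: [0.5461, -0.1944, 0.0988]
tcp_rot: [0.854, -0.521, 0.001, -0.001]
contact_force: [-0.1, 0.1, 6.2]
opening: 0.636
[-0.08  0.06  6.16] [ 0.18   0.069 -0.04 ] [ 0.5461 -0.1944  0.0988] 0.636 turn 16.99 5.65
```

```bash
python3 -m jog '[{"grip":0.6,"xyz":[0,0,-0.0005],"dr":[0,0,-0.03]},{"grip":0.6,"xyz":[0,0,-0.001],"dr":[0,0,-0.06]},{"grip":0.6,"xyz":[0,0,-0.001],"dr":[0,0,-0.06]}]' 60
python3 r.py
```

```text
time: 5.9
eef_pos: [0.5463, -0.1944, 0.1003]
tcp_rot: [0.869, -0.495, 0.001, -0.0]
contact_force: [1.0, 1.1, 2.2]
opening: 0.633
[1.02 1.14 2.22] [ 0.077 -0.09   0.074] [ 0.5463 -0.1944  0.1003] 0.633 turn 20.47 5.9
```

```bash
python3 -m jog '[{"grip":0.6,"xyz":[0,0,-0.0005],"dr":[0,0,-0.03]},{"grip":0.6,"xyz":[0,0,-0.001],"dr":[0,0,-0.06]},{"grip":0.6,"xyz":[0,0,-0.001],"dr":[0,0,-0.06]}]'
python3 r.py
python3 -m jog '[{"grip":0.6,"xyz":[0,0,0],"dr":[0,0,-0.03]},{"grip":0.6,"xyz":[0,0,0],"dr":[0,0,-0.06]},{"grip":0.6,"xyz":[0,0,0],"dr":[0,0,-0.06]}]'
python3 r.py
```

```text
time: 6.15
eef_pos: [0.5463, -0.1943, 0.1012]
tcp_rot: [0.883, -0.469, 0.001, -0.0]
contact_force: [0.0, 0.1, 3.7]
opening: 0.634
[0.05 0.11 3.71] [ 0.105 -0.13   0.05 ] [ 0.5463 -0.1943  0.1012] 0.634 turn 23.87 6.15
time: 6.4
eef_pos: [0.5461, -0.1943, 0.1013]
tcp_rot: [0.897, -0.442, 0.001, -0.0]
contact_force: [0.8, 0.4, 3.4]
opening: 0.635
[0.85 0.45 3.45] [ 0.042 -0.035 -0.011] [ 0.5461 -0.1943  0.1013] 0.635 turn 27.28 6.4
```

```bash
python3 -m jog '[{"grip":0.6,"xyz":[0,0,-0.0005],"dr":[0,0,-0.03]},{"grip":0.6,"xyz":[0,0,-0.001],"dr":[0,0,-0.06]},{"grip":0.6,"xyz":[0,0,-0.001],"dr":[0,0,-0.06]}]'
python3 r.py
```

```text
time: 6.65
eef_pos: [0.5457, -0.1942, 0.1018]
tcp_rot: [0.91, -0.415, 0.0, 0.0]
contact_force: [0.8, -0.4, 2.3]
opening: 0.63
[ 0.83 -0.41  2.3 ] [-0.03  -0.08  -0.041] [ 0.5457 -0.1942  0.1018] 0.63 turn 30.71 6.65
```

```bash
python3 -m jog '[{"grip":0.6,"xyz":[0,0,-0.0005],"dr":[0,0,-0.03]},{"grip":0.6,"xyz":[0,0,-0.001],"dr":[0,0,-0.06]},{"grip":0.6,"xyz":[0,0,-0.001],"dr":[0,0,-0.06]}]'
python3 r.py
```

```text
time: 6.9
eef_pos: [0.545, -0.194, 0.102]
tcp_rot: [0.922, -0.388, -0.001, 0.0]
contact_force: [0.2, -0.5, -0.7]
opening: 0.639
[ 0.21 -0.53 -0.67] [-0.105 -0.017 -0.002] [ 0.545 -0.194  0.102] 0.639 turn 34.13 6.9
```

```bash
python3 -m jog '[{"grip":0.6,"xyz":[0,0,0],"dr":[0,0,-0.04]},{"grip":0.6,"xyz":[0,0,0],"dr":[0,0,-0.07]},{"grip":0.6,"xyz":[0,0,0],"dr":[0,0,-0.07]}]'
python3 r.py
```

```text
time: 7.15
eef_pos: [0.545, -0.1941, 0.102]
tcp_rot: [0.935, -0.356, -0.001, 0.0]
contact_force: [-0.1, -0.4, -0.4]
opening: 0.632
[-0.15 -0.41 -0.45] [-0.102  0.009  0.008] [ 0.545  -0.1941  0.102 ] 0.632 turn 38.13 7.15
```

```bash
python3 -m jog '[{"grip":0.6,"xyz":[0,0,-0.0005],"dr":[0,0,0]},{"grip":0.6,"xyz":[0,0,-0.001],"dr":[0,0,0]},{"grip":0.6,"xyz":[0,0,-0.001],"dr":[0,0,0]}]'
python3 r.py
```

```text
time: 7.4
eef_pos: [0.5455, -0.194, 0.1037]
tcp_rot: [0.935, -0.356, -0.0, -0.0]
contact_force: [-0.3, -0.0, 0.4]
opening: 0.635
[-0.29 -0.    0.38] [ 0.016 -0.018  0.026] [ 0.5455 -0.194   0.1037] 0.635 turn 38.15 7.4
```

```bash
python3 -m jog '[{"grip":0.6,"xyz":[0,0,-0.0007],"dr":[0,0,0]},{"grip":0.6,"xyz":[0,0,-0.0015],"dr":[0,0,0]},{"grip":0.6,"xyz":[0,0,-0.0015],"dr":[0,0,0]}]'
python3 r.py
```

```text
time: 7.65
eef_pos: [0.5457, -0.1942, 0.1056]
tcp_rot: [0.935, -0.355, 0.0, 0.0]
contact_force: [0.6, 0.2, 0.0]
opening: 0.634
[0.6  0.15 0.04] [ 0.007 -0.046  0.004] [ 0.5457 -0.1942  0.1056] 0.634 turn 38.19 7.65
```

It rises with no pull, so it is free. I'll lift slowly and check the force.

```bash
python3 -m jog '[{"grip":0.6,"xyz":[0,0,-0.002],"dr":[0,0,0]},{"grip":0.6,"xyz":[0,0,-0.004],"dr":[0,0,0]},{"grip":0.6,"xyz":[0,0,-0.006],"dr":[0,0,0]}]'
python3 r.py
python3 -m jog '[{"grip":0.6,"xyz":[0,0,-0.004],"dr":[0,0,0]},{"grip":0.6,"xyz":[0,0,-0.008],"dr":[0,0,0]},{"grip":0.6,"xyz":[0,0,-0.012],"dr":[0,0,0]},{"grip":0.6,"xyz":[0,0,-0.016],"dr":[0,0,0]},{"grip":0.6,"xyz":[0,0,-0.02],"dr":[0,0,0]}]'
python3 r.py
python3 - <<'E'
from h import *
a=ctrl.read_camera("side")[200:380,200:440,::-1];b=ctrl.read_camera("scene")[100:280,140:380,::-1]
cv2.imwrite("pics/l1.png",np.hstack([cv2.resize(a,None,fx=1.66,fy=1.66,interpolation=cv2.INTER_CUBIC),cv2.resize(b,None,fx=1.66,fy=1.66,interpolation=cv2.INTER_CUBIC)]))
E
```

```text
time: 7.9
eef_pos: [0.5457, -0.1942, 0.1116]
tcp_rot: [0.935, -0.355, 0.0, 0.0]
contact_force: [-0.4, -0.4, -0.9]
opening: 0.635
[-0.43 -0.4  -0.91] [-0.011  0.024  0.071] [ 0.5457 -0.1942  0.1116] 0.635 turn 38.2 7.9
time: 8.32
eef_pos: [0.5457, -0.1942, 0.132]
tcp_rot: [0.935, -0.355, 0.0, 0.0]
contact_force: [-0.4, -0.9, -0.6]
opening: 0.639
[-0.4  -0.89 -0.59] [0.042 0.015 0.009] [ 0.5457 -0.1942  0.132 ] 0.639 turn 38.2 8.3167
```

View pics/l1.png

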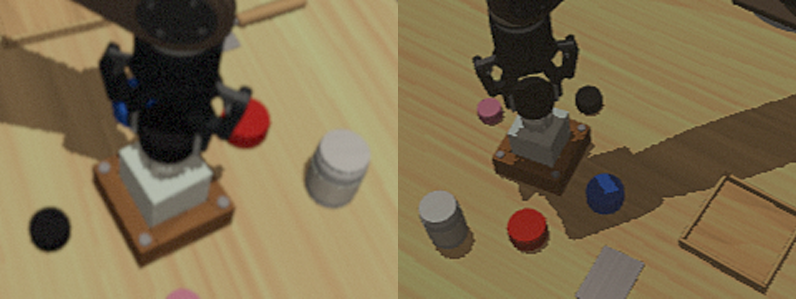

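Cap is held clear above the neck and the jar is still seated in the holder. Tray corners are visible in the scene half of the picture. I'll work out the move next.

```bash
python3 - <<'E'
from h import *
np.set_printoptions(precision=4,suppress=True)
b=ctrl.read_camera("scene")[:,:,::-1];cv2.imwrite("pics/tr.png",cv2.resize(b[190:290,290:400],None,fx=5,fy=5,interpolation=cv2.INTER_CUBIC))
s=ctrl.get_state();R=Ro.from_quat(s["tcp_rot"]).as_matrix()
print(R.T@(np.array([.510,.131,s["eef_pos"][2]])-s["eef_pos"]))
E
```

```text
[-0.2428 -0.2195 -0.0002]
```

View pics/tr.png

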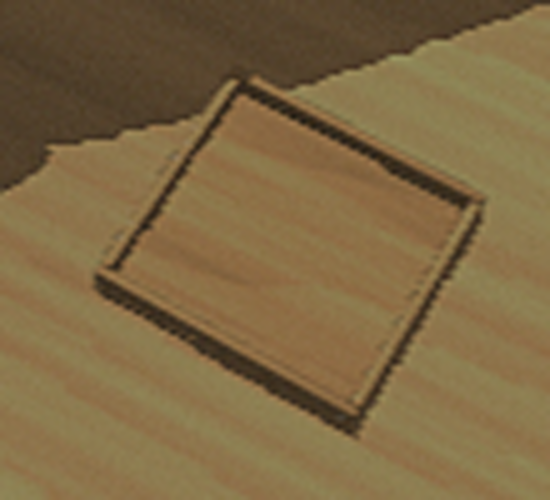

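```bash
python3 - <<'E'
from h import *
np.set_printoptions(precision=4,suppress=True)
p=plane("scene",np.array([[240,75],[97,280],[357,418],[485,203]])/5+[290,190]-.4,.018);print(p,p.mean(0))
E
python3 -m jog '[{"grip":0.6,"xyz":[0,0,-0.015],"dr":[0,0,0]},{"grip":0.6,"xyz":[0,0,-0.035],"dr":[0,0,0]},{"grip":0.6,"xyz":[0,0,-0.045],"dr":[0,0,0]},{"grip":0.6,"xyz":[0,0,-0.045],"dr":[0,0,0]}]' 50
python3 r.py
```

```text
[[0.4414 0.0721 0.018 ]
 [0.5797 0.066  0.018 ]
 [0.5808 0.2028 0.018 ]
 [0.4462 0.2079 0.018 ]] [0.512  0.1372 0.018 ]
time: 8.8
eef_pos: [0.5472, -0.195, 0.1794]
tcp_rot: [0.935, -0.355, 0.003, 0.0]
contact_force: [-0.3, 0.8, 0.1]
opening: 0.635
[-0.28  0.78  0.07] [-0.022 -0.045 -0.004] [ 0.5472 -0.195   0.1794] 0.635 turn 38.21 8.8
```

```bash
python3 -m jog '[{"grip":0.6,"xyz":[-0.01,-0.009,0],"dr":[0,0,0]},{"grip":0.6,"xyz":[-0.03,-0.027,0],"dr":[0,0,0]},{"grip":0.6,"xyz":[-0.055,-0.05,0],"dr":[0,0,0]},{"grip":0.6,"xyz":[-0.08,-0.073,0],"dr":[0,0,0]},{"grip":0.6,"xyz":[-0.105,-0.096,0],"dr":[0,0,0]},{"grip":0.6,"xyz":[-0.13,-0.119,0],"dr":[0,0,0]},{"grip":0.6,"xyz":[-0.155,-0.142,0],"dr":[0,0,0]},{"grip":0.6,"xyz":[-0.18,-0.165,0],"dr":[0,0,0]},{"grip":0.6,"xyz":[-0.205,-0.188,0],"dr":[0,0,0]},{"grip":0.6,"xyz":[-0.225,-0.206,0],"dr":[0,0,0]},{"grip":0.6,"xyz":[-0.238,-0.217,0],"dr":[0,0,0]},{"grip":0.6,"xyz":[-0.243,-0.222,0],"dr":[0,0,0]}]' 50
python3 -m jog '[{"grip":0.6,"xyz":[0,0,0],"dr":[0,0,0]},{"grip":0.6,"xyz":[0,0,0],"dr":[0,0,0]},{"grip":0.6,"xyz":[0,0,0],"dr":[0,0,0]}]' 50
python3 r.py
python3 - <<'E'
from h import *
s=ctrl.get_state();np.savez("w4.npz",p=s["eef_pos"],q=s["tcp_rot"])
a=ctrl.read_camera("side")[:,:,::-1];cv2.imwrite("pics/s4.png",cv2.resize(a[80:350,100:440],None,fx=2,fy=2,interpolation=cv2.INTER_CUBIC))
cv2.imwrite("pics/w4.png",ctrl.read_camera("wrist")[:,:,::-1])
E
```

```text
time: 9.8
eef_pos: [0.509, 0.136, 0.1745]
tcp_rot: [0.935, -0.354, -0.002, 0.0]
contact_force: [-0.6, 0.3, -0.5]
opening: 0.633
time: 10.05
eef_pos: [0.5111, 0.1324, 0.1758]
tcp_rot: [0.935, -0.355, -0.0, 0.0]
contact_force: [0.4, -0.4, -0.8]
opening: 0.634
[ 0.41 -0.4  -0.82] [0.002 0.044 0.039] [0.5111 0.1324 0.1758] 0.634 turn 38.16 10.05
```

View pics/s4.png

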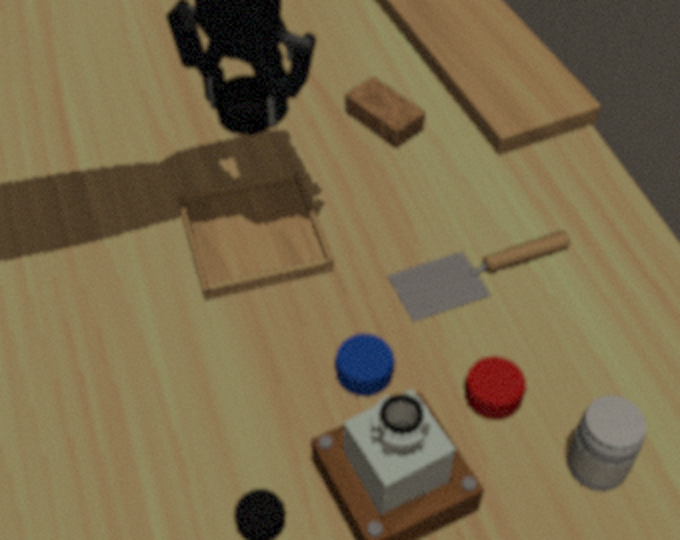

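View pics/w4.png

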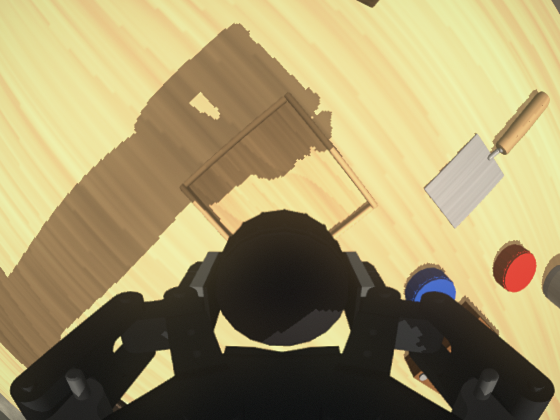

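```bash
python3 - <<'E'
from h import *
d=np.load("w4.npz");p=wplane([[290,94],[181,187],[374,206]],.018,d["p"],d["q"]);print(p,(p[1]+p[2])/2)
E
python3 -m jog '[{"grip":0.6,"xyz":[0,0,0.02],"dr":[0,0,0]},{"grip":0.6,"xyz":[0,0,0.05],"dr":[0,0,0]},{"grip":0.6,"xyz":[0,0,0.08],"dr":[0,0,0]},{"grip":0.6,"xyz":[0,0,0.105],"dr":[0,0,0]},{"grip":0.6,"xyz":[0,0,0.125],"dr":[0,0,0]},{"grip":0.6,"xyz":[0,0,0.138],"dr":[0,0,0]},{"grip":0.6,"xyz":[0,0,0.148],"dr":[0,0,0]},{"grip":0.6,"xyz":[0,0,0.155],"dr":[0,0,0]},{"grip":0.6,"xyz":[0,0,0.158],"dr":[0,0,0]},{"grip":0.6,"xyz":[0,0,0.158],"dr":[0,0,0]}]' 50
python3 r.py
```

```text
[[0.57904792 0.19848361 0.018     ]
 [0.44309544 0.20426463 0.018     ]
 [0.57122041 0.06467013 0.018     ]] [0.50715793 0.13446738 0.018     ]
time: 10.98
eef_pos: [0.5114, 0.1329, 0.0182]
tcp_rot: [0.935, -0.355, -0.0, 0.0]
contact_force: [0.1, 0.8, -1.0]
opening: 0.634
[ 0.07  0.84 -1.  ] [-0.017 -0.    -0.042] [0.5114 0.1329 0.0182] 0.634 turn 38.17 10.9833
```

```bash
python3 -m jog '[{"grip":0.6,"xyz":[0,0,0.003],"dr":[0,0,0]},{"grip":0.6,"xyz":[0,0,0.006],"dr":[0,0,0]},{"grip":0.6,"xyz":[0,0,0.008],"dr":[0,0,0]},{"grip":0.6,"xyz":[0,0,0.008],"dr":[0,0,0]}]' 30
python3 r.py
python3 -m jog '[{"grip":0.6,"xyz":[0,0,0.001],"dr":[0,0,0]},{"grip":0.6,"xyz":[0,0,0.002],"dr":[0,0,0]},{"grip":0.6,"xyz":[0,0,0.002],"dr":[0,0,0]}]' 30
python3 r.py
```

```text
time: 11.32
eef_pos: [0.5112, 0.1332, 0.0103]
tcp_rot: [0.935, -0.355, -0.0, -0.0]
contact_force: [0.6, 0.6, -0.3]
opening: 0.634
[ 0.64  0.59 -0.26] [ 0.004  0.006 -0.017] [0.5112 0.1332 0.0103] 0.634 turn 38.21 11.3167
time: 11.57
eef_pos: [0.5112, 0.1332, 0.0083]
tcp_rot: [0.935, -0.355, -0.0, 0.0]
contact_force: [-0.6, -0.1, -1.5]
opening: 0.638
[-0.6  -0.09 -1.46] [-0.044 -0.015 -0.043] [0.5112 0.1332 0.0083] 0.638 turn 38.21 11.5667
```

```bash
python3 -m jog '[{"grip":0.6,"xyz":[0,0,0.001],"dr":[0,0,0]},{"grip":0.6,"xyz":[0,0,0.0015],"dr":[0,0,0]},{"grip":0.6,"xyz":[0,0,0.0015],"dr":[0,0,0]}]' 30
python3 r.py
python3 - <<'E'
from h import *
a=ctrl.read_camera("side")[:,:,::-1];cv2.imwrite("pics/s5.png",cv2.resize(a[100:260,140:340],None,fx=4,fy=4,interpolation=cv2.INTER_CUBIC))
E
```

```text
time: 11.82
eef_pos: [0.5112, 0.1332, 0.0067]
tcp_rot: [0.935, -0.355, -0.0, 0.0]
contact_force: [0.3, 0.7, -0.9]
opening: 0.635
[ 0.3   0.71 -0.9 ] [0.036 0.013 0.002] [0.5112 0.1332 0.0067] 0.635 turn 38.2 11.8167
```

View pics/s5.png

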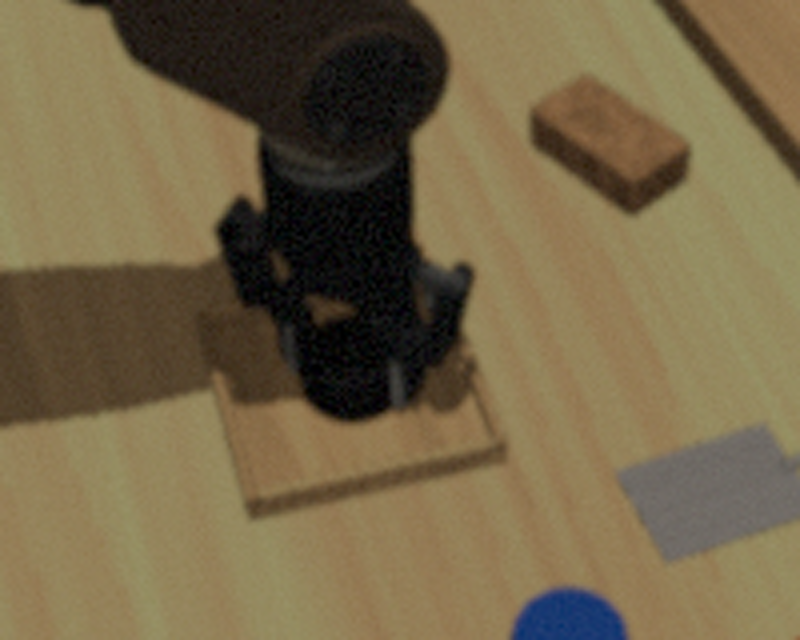

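The cap is inside the tray, almost on the floor. I'll go down a little more.

```bash
python3 -m jog '[{"grip":0.6,"xyz":[0,0,0.0005],"dr":[0,0,0]},{"grip":0.6,"xyz":[0,0,0.001],"dr":[0,0,0]},{"grip":0.6,"xyz":[0,0,0.001],"dr":[0,0,0]}]' 30
python3 r.py
python3 -m jog '[{"grip":0.6,"xyz":[0,0,0.0005],"dr":[0,0,0]},{"grip":0.6,"xyz":[0,0,0.001],"dr":[0,0,0]},{"grip":0.6,"xyz":[0,0,0.001],"dr":[0,0,0]}]' 30
python3 r.py
```

```text
time: 12.12
eef_pos: [0.5114, 0.1332, 0.006]
tcp_rot: [0.935, -0.355, 0.0, -0.0]
contact_force: [-0.1, 0.3, 0.3]
opening: 0.636
[-0.12  0.31  0.34] [0.01  0.041 0.052] [0.5114 0.1332 0.006 ] 0.636 turn 38.2 12.1167
time: 12.37
eef_pos: [0.5114, 0.1332, 0.0059]
tcp_rot: [0.935, -0.355, -0.0, 0.0]
contact_force: [-2.7, 0.4, 7.4]
opening: 0.635
[-2.65  0.36  7.35] [-0.038  0.63  -0.002] [0.5114 0.1332 0.0059] 0.635 turn 38.21 12.3667
```

```bash
python3 -m jog '[{"grip":0.6,"xyz":[0,0,-0.0006],"dr":[0,0,0]},{"grip":0.3,"xyz":[0,0,-0.0006],"dr":[0,0,0]},{"grip":0.2,"xyz":[0,0,-0.0006],"dr":[0,0,0]},{"grip":0.12,"xyz":[0,0,-0.0006],"dr":[0,0,0]},{"grip":0.12,"xyz":[0,0,-0.0006],"dr":[0,0,0]},{"grip":0.12,"xyz":[0,0,-0.0006],"dr":[0,0,0]}]' 20
python3 r.py
python3 - <<'E'
from h import *
cv2.imwrite("pics/w6.png",ctrl.read_camera("wrist")[:,:,::-1])
E
```

```text
time: 12.87
eef_pos: [0.5112, 0.1332, 0.0052]
tcp_rot: [0.935, -0.355, -0.0, 0.0]
contact_force: [-0.2, -0.1, -0.2]
opening: 0.88
[-0.2  -0.1  -0.22] [0.02  0.02  0.017] [0.5112 0.1332 0.0052] 0.88 turn 38.2 12.8667
```

View pics/w6.png

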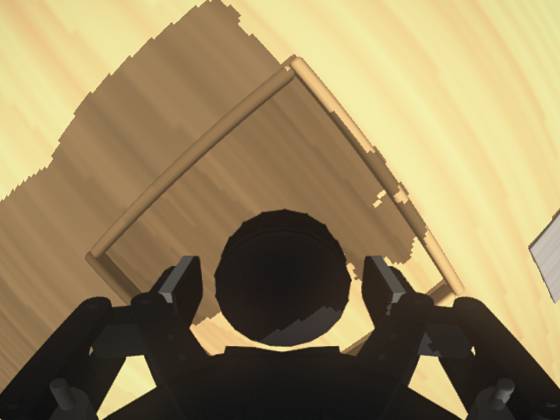

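The pads (198 and 366) are clear of the cap (215–351) on both sides. I'll lift away.

```bash
python3 -m jog '[{"grip":0.12,"xyz":[0,0,-0.005],"dr":[0,0,0]},{"grip":0.12,"xyz":[0,0,-0.015],"dr":[0,0,0]},{"grip":0.12,"xyz":[0,0,-0.035],"dr":[0,0,0]},{"grip":0.12,"xyz":[0,0,-0.06],"dr":[0,0,0]},{"grip":0.12,"xyz":[0,0,-0.09],"dr":[0,0,0]},{"grip":0.12,"xyz":[0,0,-0.12],"dr":[0,0,0]},{"grip":0.12,"xyz":[0,0,-0.15],"dr":[0,0,0]},{"grip":0.12,"xyz":[0,0,-0.18],"dr":[0,0,0]},{"grip":0.12,"xyz":[0,0,-0.18],"dr":[0,0,0]},{"grip":0.12,"xyz":[0,0,-0.18],"dr":[0,0,0]}]'
python3 r.py
python3 - <<'E'
from h import *
a=ctrl.read_camera("side")[:,:,::-1];cv2.imwrite("pics/s7.png",cv2.resize(a[80:360,100:440],None,fx=2,fy=2,interpolation=cv2.INTER_CUBIC))
cv2.imwrite("pics/w7.png",ctrl.read_camera("wrist")[:,:,::-1])
E
```

```text
time: 13.75
eef_pos: [0.5129, 0.1334, 0.1891]
tcp_rot: [0.935, -0.355, 0.003, -0.001]
contact_force: [-0.1, -0.2, 0.1]
opening: 0.877
[-0.15 -0.18  0.07] [ 0.023  0.021 -0.025] [0.5129 0.1334 0.1891] 0.877 turn 38.21 13.75
```

View pics/s7.png

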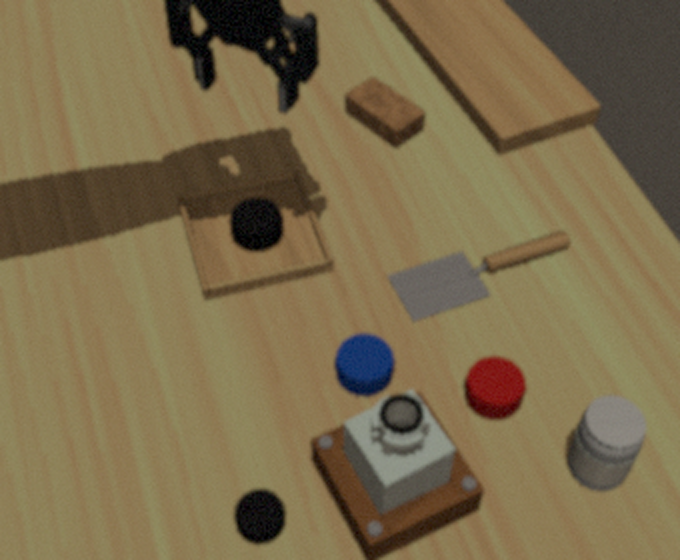

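View pics/w7.png

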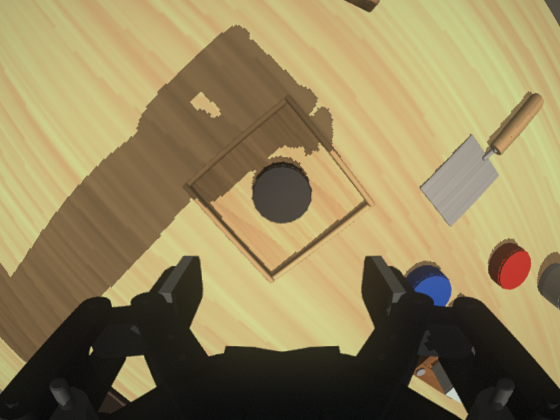

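The cap lies flat in the middle of the tray (side view 257,224; wrist view 281,192). The jar is seated in its holder with the mouth open, and the bystanders are where they were. I'm handing the job in.

```bash
python3 -c "
from plant import ctrl
print(ctrl.sign_off())"
```

```text
the job is handed in; nothing more can be done
None
```

The cap is off the jar and lies flat, open side down, near the middle of the tray. I handed the job in at about 14 s of the 61 s allowed; sign-off gives no verdict.

- **Centring:** I closed on the cap at 20 N at two angles to centre the gripper. I then gripped at 70 N for the twist.
- **Breaking loose:** The moment read 0.87 N m at 10° and had dropped to almost nothing by 17°, so the cap had broken loose in between.
- **Turning free:** I turned it on to 38° and let it rise about 3 mm with the seal. It then lifted with almost no pull, and I saw no rise in moment from the thread's end stop.
- **Placing:** I lowered it into the tray while still held. It pressed on the floor with about 7 N, and I eased off before opening the fingers.

**Last checks:** After the lift-off, the pictures show the jar seated and upright in its holder. The sanding block, spatula, can and look-alike caps look unmoved. The hand was 0.19 m up and touching nothing, with wrist forces near zero.

**Limits of the checks:** The tray centre differed by 4 to 7 mm between views, well inside the 50 mm tolerance. I judged the cap's height, its tilt and the jar's seating from the pictures and forces, without measuring them.

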